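Stop, clear and reset the outfeed table

TASK

Stop the machine: press the mushroom stop button on the sloping switch box in until it stays in. With it stopped, take the wooden push block by its handle and sweep all three wood offcuts along the outfeed table into the catch tray at its end (push them with the block, not with the fingers), and leave the block standing upright on the table. Only then turn the mushroom clockwise so that it springs out again, let go, and leave the other things on the worktop where they are.

Things in the scene. Friction and masses are not known exactly. Their poses are not given: they have to be found in the camera images.
- stop_top (a point): Centre of the top of the black mushroom cap of the stop button, moving with the cap. Its z axis is the button's axis, pointing out of the sloping face (35.5 deg from vertical, leaning to the left as the robot sees it); unturned, x points up the slope. Cap: diameter 48 mm, straight sides from 7 to 26 mm below this point, underside 30 mm below it.
- stop_face (a point): Fixed point on the switch box's face on the button's axis; z out of the face, x up the slope. The cap's top is 52 mm above it when out, 44 mm when in. Face 140 mm (x) by 110 mm (y), collar 8 mm high of 32 mm radius round the stem. A steel hood plate stands on its upper edge at x = 70 mm and reaches 37 mm out, leaning over it: work along the button's axis. The box is fixed to the worktop.
- stop_push (a joint): How far the mushroom is pushed in, m: 0 = out (running), 0.008 = fully in. It has two stable positions: about 4.5 N start it moving, past half way it snaps in and stays in (stopped); it comes out again only when the cap is turned.
- stop_turn (a joint): Turn of the mushroom cap, rad: 0 at rest, grows clockwise as seen looking at the cap, up to 1.2. It is sprung back to 0. When the button is in, turning the cap by about 0.75 rad lifts it over its catch and it springs out by 8 mm; turn it by 1 rad to be safe. It does not turn the other way.
- feed_table: Outfeed table, fixed: flat aluminium plate 140 mm (x) by 240 mm (y) between two low dark rails. Origin under the plate's centre at worktop height, z up. Plate top 50 mm up; rails at x = -70..-60 and 60..70 mm rise to 67 mm, the lane between is 120 mm wide. The +y end (y = 120 mm) is open to the catch tray; a rubber roller lies beyond the -y end.
- tray_floor (a point): Centre of the inner floor of the open steel catch tray fixed to the +y end of the outfeed table, 176 mm from the table's origin along its y; axes as the table. Inside 132 mm (x) by 104 mm (y), floor 4 mm and walls 42 mm above the worktop.
- push_block: Wooden push block standing on the plate near its -y end. Origin at the centre of its underside, z up. Base 100 mm (its x) by 60 mm (y) by 22 mm high; on it an upright handle 70 mm (x) by 24 mm (y), its top 70 mm above the underside. Grasp the handle across its 24 mm. About 0.2 kg.
- offcut0: Loose wood offcut, a bar 20 mm (x) by 66 mm (y) by 18 mm high, lying on the plate between the push block and the tray. Origin at the centre of its underside.
- offcut1: Loose wood offcut, a bar 20 mm (x) by 60 mm (y) by 18 mm high, lying on the plate between the push block and the tray. Origin at the centre of its underside.
- offcut2: Loose wood offcut, a bar 20 mm (x) by 62 mm (y) by 18 mm high, lying on the plate between the push block and the tray. Origin at the centre of its underside.
- tape_measure: Tape measure standing on the worktop, 39x78x68 mm; to be left alone.
- tape_black: Roll of insulating tape lying on the worktop, 68x74x18 mm; to be left alone.
- oak_block: Offcut block of oak, 62x110x35 mm, at the far right of the worktop, not on the table; to be left alone.
Mind the look-alikes: they are no part of the job. Of the things like the push_block, leave any that is green or pink; of the rest the larger one is meant.

How it is judged:
By the outcome, as a careful person would: the job done as asked, in the order asked, and still so for the second after the job is handed in, with the robot touching nothing.
It also fails if it takes over 72 s, if anything falls off the work surface, if the arm or the gripper's body presses on something with over 40 N, if the wrist force passes 120 N, or if a joint passes its speed limit or range.

ROBOT

A 6-joint arm with a two-finger parallel gripper is mounted at the origin on the work surface; the furniture and walls round the work are solid. World frame = base frame: x ahead of the robot, y to its left, z up, the work surface at z = 0. Lengths are in m, angles in rad, forces in N, time in s.
With the tool pointing down it reaches from about 0.4 to 0.925 m from the base axis. Payload 12.5 kg.
Tool frame: the origin (TCP) lies at the centre of the arm's flange, where the gripper is bolted on; the fingertips stand 190 mm ahead of it and the grasp point (between the pads) lies 171 mm ahead of it; z points along the fingers, y is the line along which they close (so a half turn about z gives the same grasp; the last joint's range is limited). The gripper opens to 95 mm and grips with 3 to 60 N. Pads are 20 mm wide; open, the fingers measure 119 mm over their backs; the gripper's body (75 mm by 180 mm) begins 59 mm behind the grasp point.
Start: joints at [-1.384, 0.491, 1.559, -0, 1.092, -0.106], TCP at [0.18, -0.598, 0.405] pointing down, gripper open.
Joint ranges: [-3.1, 3.1], [-0.84, 2.19], [0.05, 2.79], [-1.13, 4.28], [0.06, 2.93], [-2.69, 2.69]. Speed limits (rad/s): [2.22, 2.22, 2.79, 3.14, 3.14, 3.14].

INTERFACE

Orientations are given as a 3x3 rotation matrix whose columns are the frame's x, y, z axes.
In Python, from rig import manip gives the robot as it stands. The module is installed in compiled form; this text tells all that it offers.
- The arm moves only by the tool apply_moves, never from a script. Its argument "moves" is a list of rows, each a list of 4 numbers: the shift along the tool's x, y, z scaled (see below), then the turn about the tool's z scaled (see below). A call has 1 to 8 rows; each row is the pose to reach, as a shift and turn from the pose commanded when the call began, along the tool's axes at that moment, turning the shorter way round; what a row does not reach only later rows make up. The controller multiplies each number of a shift by 0.4 m and each number of a turn by 180 degrees. A row lasts 1/10 s, in which the tool goes at most 50 mm and 8.59 degrees, less where a joint would pass 70% of its speed; a pose out of reach is approached as far as the arm can. A call with a number of a shift or a turn outside -1 to 1 is refused whole. A call with a gripper value outside its range is refused whole. "fingers" is the opening, from -1 (shut) to 1 (fully open), set as the call begins (left out, the last holds). The fingers move at their own pace and stop on an object; "grip_force" is the grip in N (left out, the last holds). Time passes only in rows, so rows that repeat a pose let the fingers close. It gives the time, the measured TCP pose, the force, the opening and the grip force at its end, in the units of the state.
- manip.state(): the state, without advancing time (a new reading comes with each control period).
- manip.snapshot(name): name is "scene" or "top" or "wrist"; returns (picture, depth): 400x640x3 uint8, red, green, blue; 400x640 float32, m along the optical axis (not along the pixel's ray), 0 where there is no reading.
- manip.camera_model(name): a dict with "vertical_fov" (degrees; the focal length in pixels is half the picture's height over the tangent of half this angle, whatever the lens; pixels are square), "cx", "cy" (the principal point, pixels), "distortion" ([k1, k2, p1, p2, k3] as OpenCV has them; the pictures are not rectified), "rvec" (rotation vector, rad) and "tvec" (3), from world to camera coordinates, as OpenCV has them. Camera axes: x right, y down, z forward; pixel columns grow to the right and rows downward; lengths in m; the calibration is good to about 2 mm. A picture is of the moment at which its call begins: read the wrist's pose just before it. camera_model takes no time and is no camera call; for the wrist camera it gives the pose at the moment of the call.
- manip.close_job(): hands the job in; it is judged then, once.
The state is a dict: "clock": time; "joints": joint angles; "dq": joint speeds; "tau": joint torques, N m; "ee_pos": TCP position; "tcp_rot": TCP orientation; "contact_force": force on the tool from outside, world axes, zero at the start; "torque": the same for the moment, N m; "finger_gap": opening from 0.0 (shut) to 1.0 (fully open); "finger_force": force on a finger pad.
Only numpy, scipy, OpenCV 4.12 (cv2) and the standard library are available. Lean on these libraries where they do the work, as an engineer would, in place of code of your own. Each camera call takes 0.05 s, during which the arm holds its last target. There are 200 camera calls.

## Working session

There is one attempt and no reset: what is moved stays moved. The work goes in short steps, Python scripts to look and compute and a tool call to move; the robot and the scene stay as the last step left them, time stands still between calls to the robot, and variables do not carry over. Pictures are saved under pics/ and viewed, at most 10 in all, crops included, and the job is handed in when it is done.

Besides the shell and the picture viewer there is one more tool, called after "Call:" as name([rows], argument=value, ...), one row to a line, values as JSON. apply_moves: Moves the arm, as the interface text tells. Its arguments: {"type":"object","properties":{"moves":{"type":"array"},"fingers":{"type":"number"},"grip_force":{"type":"number"}},"required":["moves"]}

```bash
mkdir -p pics
cat > h.py <<'E'
import numpy as np, cv2
from rig import manip
def cam(n):
    m=manip.camera_model(n); f=200/np.tan(np.radians(m['vertical_fov'])/2)
    K=np.array([[f,0,m['cx']],[0,f,m['cy']],[0,0,1]]); R=cv2.Rodrigues(np.array(m['rvec'],float))[0]
    return K,np.array(m['distortion'],float),R,np.array(m['tvec'],float).ravel()
def cloud(n,d,c=None):
    K,D,R,t=c or cam(n); v,u=np.mgrid[:400,:640]
    p=cv2.undistortPoints(np.stack([u,v],-1).reshape(-1,1,2).astype(float),K,D).reshape(400,640,2)
    P=np.dstack([p,np.ones((400,640))])*d[...,None]
    return (P-t)@R
def snap(n):
    c=cam(n); im,d=manip.snapshot(n); return im,d,cloud(n,d,c)
E
python3 - <<'E'
from h import *
out=[]
for n in ['scene','top']:
    im,d,P=snap(n); np.savez(f'pics/{n}0.npz',im=im,d=d,P=P); cv2.imwrite(f'pics/{n}0.png',im[...,::-1])
    K,D,R,t=cam(n); print(n,-R.T@t,K[0,0],(d>0).mean())
print(manip.state())
E
```

```text
scene [-0.68722225 -0.60974825  0.85978114] 361.1671364895896 0.996
top [-0.06908597  0.07045661  1.20136691] 394.1089256111377 0.99587890625
{'clock': 0.1, 'joints': array([-1.38360883e+00,  4.91467737e-01,  1.55938857e+00, -1.91348537e-05,
        1.09168609e+00, -1.05637942e-01]), 'dq': array([ 1.10561112e-04, -3.26024098e-03, -3.10378577e-03, -6.09273153e-04,
        1.91813171e-03, -5.39563902e-05]), 'tau': array([ 7.92476640e-04, -6.13623619e+01, -2.58605880e+01,  6.94141164e-02,
        4.70363908e-02, -5.83844644e-05]), 'ee_pos': array([ 0.18040327, -0.59836393,  0.40423967]), 'tcp_rot': array([[ 9.57429570e-01,  2.88666902e-01, -1.93426256e-04],
       [ 2.88666955e-01, -9.57429122e-01,  9.29986540e-04],
       [ 8.32644026e-05, -9.46232382e-04, -9.99999549e-01]]), 'contact_force': array([ 0.05037545, -0.4790216 , -0.04026609]), 'torque': array([ 0.01821891, -0.00213675, -0.03726735]), 'finger_force': 0.0, 'finger_gap': 0.9991625849708807}
```

View pics/scene0.png

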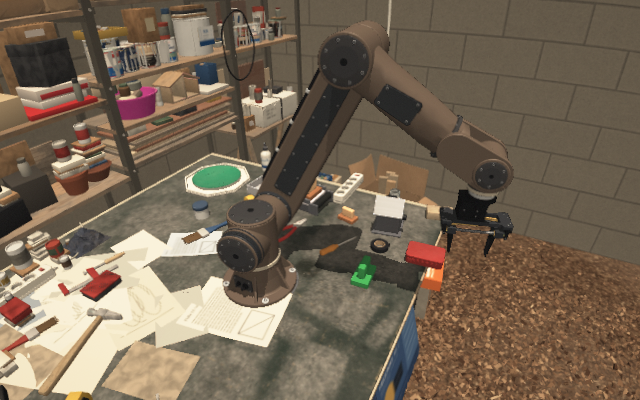

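View pics/top0.png

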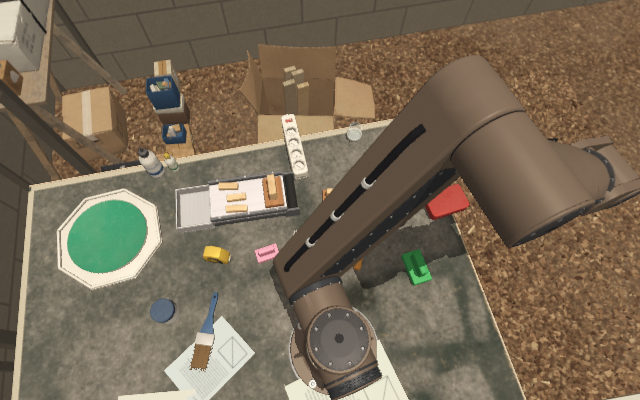

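Seen so far:
- Push block candidates: a brown one on the plate at top (272,188), a green one at top (417,266) and a pink one at top (266,252). There may also be something brown at top (328,195). I choose the brown one on the plate.
- The switch box shows at scene (388,215).

Next I'll get rough positions and close crops.

Run:
```python
from h import *
T=np.load('pics/top0.npz');S=np.load('pics/scene0.npz')
for n,(u,v) in dict(block=(272,185),blockbase=(281,200),tray=(193,208),o0=(229,186),o1=(236,197),o2=(236,209),pink=(266,252),green=(417,266),brown=(328,195),plate=(250,200)).items(): print(n,T['P'][v,u].round(3))
for n,(u,v) in dict(hood=(390,205),box2=(388,222),tape=(380,245),br=(348,212),stand=(393,195)).items(): print(n,S['P'][v,u].round(3))
a=cv2.resize(T['im'][160:260,170:350],None,fx=4,fy=4,interpolation=cv2.INTER_CUBIC)[:, :]
b=cv2.resize(S['im'][165:265,290:450],None,fx=4,fy=4,interpolation=cv2.INTER_CUBIC)
c=np.zeros((800,720,3),np.uint8);c[:400]=a;c[400:,:640]=b
c=cv2.resize(c,(540,600));cv2.imwrite('pics/crop1.png',c[...,::-1])
```

```text
block [0.493 0.082 0.121]
blockbase [0.459 0.064 0.076]
tray [0.526 0.353 0.005]
o0 [0.544 0.218 0.073]
o1 [0.501 0.201 0.072]
o2 [0.461 0.207 0.07 ]
pink [0.312 0.14  0.044]
green [ 0.167 -0.29   0.061]
brown [ 0.258 -0.028  0.483]
plate [0.492 0.161 0.051]
hood [ 0.455 -0.29   0.123]
box2 [ 0.442 -0.293  0.054]
tape [ 0.36  -0.295 -0.001]
br [ 0.455 -0.117  0.039]
stand [ 0.521 -0.279  0.13 ]
```

View pics/crop1.png

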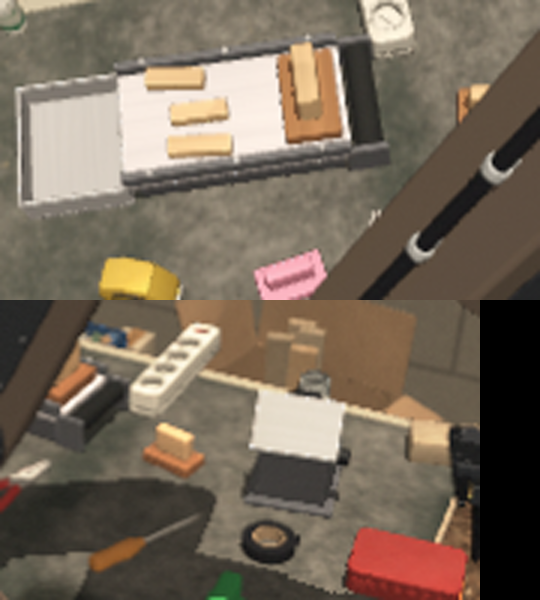

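The small brown look-alike stands off the plate at (0.455,-0.117), so the block to use is the larger one on the plate, at top (272,188). Now I'll move the wrist camera towards the switch box.

Call:
apply_moves([
  [0.98, -0.76, -0.07, 0],
  [0.98, -0.76, -0.07, 0],
  [0.98, -0.76, -0.07, 0],
  [0.98, -0.76, -0.07, 0],
  [0.98, -0.76, -0.07, 0],
  [0.98, -0.76, -0.07, 0],
  [0.98, -0.76, -0.07, 0],
  [0.98, -0.76, -0.07, 0],
])

```text
clock: 0.9
ee_pos: [0.4127, -0.2712, 0.4273]
tcp_rot: [[0.958, 0.288, -0.0], [0.288, -0.958, -0.0], [-0.0, -0.0, -1.0]]
contact_force: [0.2, -0.8, 0.1]
finger_gap: 1.004
finger_force: 0.0
```

Run:
```python
from h import *
s=manip.state();print(s['clock'],s['ee_pos'],s['tcp_rot'].round(3))
im,d,P=snap('wrist');np.savez('pics/w0.npz',im=im,d=d,P=P);cv2.imwrite('pics/w0.png',im[...,::-1])
K,D,R,t=cam('wrist');print(-R.T@t,R.round(2),K[0,0])
```

```text
0.9 [ 0.41266516 -0.27115822  0.42734597] [[ 0.958  0.288 -0.   ]
 [ 0.288 -0.958 -0.   ]
 [-0.    -0.    -1.   ]]
[ 0.48891144 -0.24365871  0.40793134] [[ 0.29 -0.96 -0.  ]
 [-0.92 -0.28  0.27]
 [-0.26 -0.08 -0.96]] 357.4362239693135
```

View pics/w0.png

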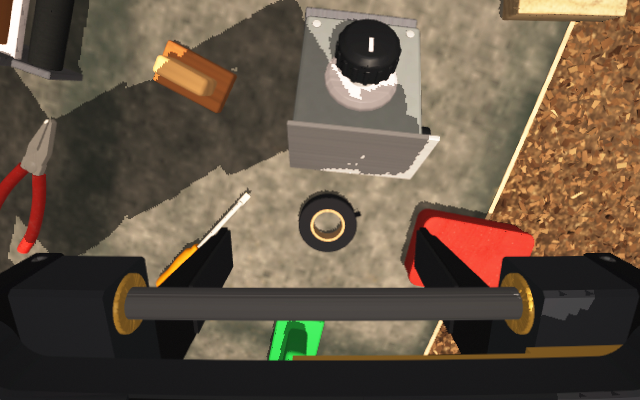

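The wrist view shows the cap at (368,45), the hood plate at (355,150) between it and the robot, the small look-alike at (195,75) and the tape roll at (328,222). I'll fit the face and axis from this view's depth and check them from a second one.

Call:
apply_moves([
  [0.15, 0.12, 0, 0],
  [0.15, 0.12, 0, 0],
  [0.15, 0.12, 0, 0],
])

```text
clock: 1.25
ee_pos: [0.4855, -0.3022, 0.4265]
tcp_rot: [[0.957, 0.29, 0.0], [0.29, -0.957, -0.0], [0.0, 0.0, -1.0]]
contact_force: [-0.9, -0.3, 0.5]
finger_gap: 1.003
finger_force: 0.0
```

```bash
cat > fit.py <<'E'
from h import *
def run(im,d,P,tag):
    Z=P[...,2]; ok=(d>0.05)
    reg=ok&(P[...,0]>.42)&(P[...,0]<.68)&(P[...,1]>-.42)&(P[...,1]<-.17)&(Z>.01)
    Q=P[reg];idx=np.argwhere(reg)
    best=None;rng=np.random.default_rng(0)
    for _ in range(3000):
        a,b,c=Q[rng.integers(len(Q),size=3)]; n=np.cross(b-a,c-a); l=np.linalg.norm(n)
        if l<1e-5: continue
        n/=l; n*=np.sign(n[2])
        if not 0.75<n[2]<0.87: continue
        k=(abs((Q-a)@n)<.002).sum()
        if best is None or k>best[0]: best=(k,n,a)
    k,n,a=best
    for _ in range(3):
        I=Q[abs((Q-a)@n)<.0025]; a=I.mean(0); n=np.linalg.svd(I-a,full_matrices=False)[2][2]; n*=np.sign(n[2])
    u=np.array([0,0,1])-n*n[2];u/=np.linalg.norm(u);v=np.cross(n,u)
    h=(Q-a)@n
    print(tag,'inl',k,'n',n.round(4),'tilt',np.degrees(np.arccos(n[2])).round(2),'u',u.round(3))
    # face inlier extents
    X=(I-a)@u;Y=(I-a)@v;print(' face u',np.percentile(X,[.5,99.5]).round(3),'v',np.percentile(Y,[.5,99.5]).round(3))
    gray=im[reg].max(1)
    cap=(h>.015)&(h<.06)&(gray<70); C=Q[cap];hc=h[cap]; top=C[hc>np.percentile(hc,97)-.003]
    print(' cap h max',np.percentile(hc,[50,90,97,99]).round(4),'ntop',len(top))
    t2=np.c_[(top-a)@u,(top-a)@v].astype(np.float32); (cu,cv_),r=cv2.minEnclosingCircle(t2)
    print(' top circ',r,t2.mean(0),(cu,cv_))
    S=np.c_[(C-a)@u,(C-a)@v][hc<np.percentile(hc,97)-.007]
    from scipy.optimize import least_squares
    f=least_squares(lambda p:np.hypot(S[:,0]-p[0],S[:,1]-p[1])-.024,t2.mean(0),loss='soft_l1',f_scale=.001)
    print(' side fit',f.x,'res',np.median(abs(f.fun)))
    for c in(f.x,(cu,cv_)): 
        F=a+c[0]*u+c[1]*v; print(' stop_face',F.round(4),'top',(F+n*np.percentile(hc,97)).round(4))
E
python3 - <<'E'
from fit import *
w=np.load('pics/w0.npz');run(w['im'],w['d'],w['P'],'w0')
print(manip.state()['ee_pos'])
im,d,P=snap('wrist');np.savez('pics/w1.npz',im=im,d=d,P=P);cv2.imwrite('pics/w1.png',im[...,::-1]);run(im,d,P,'w1')
E
```

```text
w0 inl 16395 n [0.7175 0.2237 0.6597] tilt 48.73 u [-0.63  -0.196  0.752]
 face u [-0.013  0.012] v [-0.088  0.069]
 cap h max [0.0154 0.016  0.0163 0.0166] ntop 1431
 top circ 0.06124027073383331 [ 0.01933859 -0.03238083] (0.013835066929459572, -0.012761685997247696)
 side fit [ 0.01933859 -0.03238083] res nan
 stop_face [ 0.4202 -0.2443  0.3468] top [ 0.4319 -0.2407  0.3576]
 stop_face [ 0.4295 -0.262   0.3427] top [ 0.4412 -0.2583  0.3535]
[ 0.48551256 -0.30219439  0.42645999]
w1 inl 18196 n [0.7138 0.2235 0.6638] tilt 48.41 u [-0.633 -0.198  0.748]
 face u [-0.014  0.011] v [-0.081  0.076]
 cap h max [0.0154 0.016  0.0164 0.0167] ntop 2092
 top circ 0.061602022498846054 [ 0.01866452 -0.02296331] (0.013346804305911064, -0.006157519295811653)
 side fit [ 0.01866452 -0.02296331] res nan
 stop_face [ 0.4936 -0.278   0.3459] top [ 0.5053 -0.2743  0.3567]
 stop_face [ 0.502  -0.2929  0.3419] top [ 0.5137 -0.2893  0.3527]
  return _methods._mean(a, axis=axis, dtype=dtype,
  ret = ret.dtype.type(ret / rcount)
```

Those fits caught the gripper's own body. I'll limit the points to z < 0.25.

```bash
sed -i 's/&(Z>.01)/\&(Z>.01)\&(Z<.25)/' fit.py
python3 - <<'E'
from fit import *
for k in('w0','w1'):
    w=np.load(f'pics/{k}.npz');run(w['im'],w['d'],w['P'],k)
E
```

```text
w0 inl 7785 n [0.5695 0.1113 0.8144] tilt 35.47 u [-0.799 -0.156  0.58 ]
 face u [-0.106  0.069] v [-0.052  0.148]
 cap h max [0.0491 0.0518 0.0524 0.0528] ntop 1501
 top circ 0.02045907825231552 [-0.00199445  0.00105006] (-0.002647973829880357, 0.0011326924432069063)
 side fit [-0.00366251  0.00135213] res 0.0006386889873438717
 stop_face [ 0.5067 -0.2763  0.08  ] top [ 0.5366 -0.2704  0.1226]
 stop_face [ 0.5059 -0.2762  0.0806] top [ 0.5357 -0.2704  0.1232]
w1 inl 9827 n [0.5735 0.1121 0.8115] tilt 35.76 u [-0.796 -0.156  0.584]
 face u [-0.073  0.069] v [-0.055  0.054]
 cap h max [0.0496 0.0518 0.0524 0.0528] ntop 1500
 top circ 0.02028750814497471 [-0.00255636 -0.00081979] (-0.0027857059612870216, -0.0010546311968937516)
 side fit [-0.00399987 -0.00094251] res 0.0005786804984738367
 stop_face [ 0.5069 -0.2765  0.08  ] top [ 0.5369 -0.2706  0.1225]
 stop_face [ 0.5059 -0.2766  0.0807] top [ 0.5359 -0.2707  0.1232]
```

View pics/w1.png

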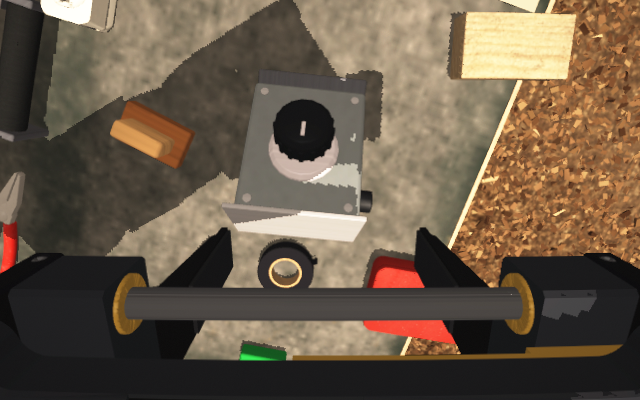

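Both views agree with the text: tilt 35.5°, face 142×109 mm and cap top 52.4 mm above the face. That puts stop_face at (0.5067,-0.2764,0.080). The axis leans away from the robot, along (0.57,0.11,0.81).

In this view the cap is at (303,130), the hood at (300,222) and the oak block at (512,45). I'll close the fingers and hover 20 mm off along the axis.

Call:
apply_moves([
  [0.198, -0.033, 0, 0],
  [0.198, -0.033, 0, 0],
  [0.198, -0.033, 0.12, 0],
  [0.198, -0.033, 0.244, 0],
  [0.198, -0.033, 0.244, 0],
  [0.198, -0.033, 0.244, 0],
  [0.198, -0.033, 0.244, 0],
  [0.198, -0.033, 0.244, 0],
], fingers=-1, grip_force=10)

```text
clock: 2.1
ee_pos: [0.5553, -0.2664, 0.3322]
tcp_rot: [[0.958, 0.288, 0.003], [0.288, -0.958, -0.002], [0.002, 0.003, -1.0]]
contact_force: [-1.1, 0.1, 0.5]
finger_gap: 0.383
finger_force: 0.0
```

Call:
apply_moves([
  [0, 0, 0, 0],
  [0, 0, 0, 0],
  [0, 0, 0, 0],
  [0, 0, 0, 0],
  [0, 0, 0, 0],
  [0, 0, 0, 0],
  [0, 0, 0, 0],
])

```text
clock: 2.8
ee_pos: [0.5553, -0.2661, 0.3296]
tcp_rot: [[0.957, 0.289, -0.0], [0.289, -0.957, -0.0], [-0.0, 0.0, -1.0]]
contact_force: [0.3, -0.4, 0.1]
finger_gap: 0.005
finger_force: 0.0
```

Call:
apply_moves([
  [-0.007, 0, 0.01, 0],
  [-0.014, -0.001, 0.02, 0],
  [-0.021, -0.002, 0.03, 0],
  [-0.028, -0.003, 0.04, 0],
  [-0.032, -0.003, 0.045, 0],
  [-0.036, -0.004, 0.05, 0],
  [-0.036, -0.004, 0.05, 0],
])

```text
clock: 3.5
ee_pos: [0.5408, -0.2688, 0.3093]
tcp_rot: [[0.957, 0.288, -0.001], [0.288, -0.957, 0.0], [-0.001, -0.0, -1.0]]
contact_force: [1.0, -0.2, 0.7]
finger_gap: 0.002
finger_force: 0.0
```

Call:
apply_moves([
  [-0.004, 0, 0.005, 0],
  [-0.007, 0, 0.01, 0],
  [-0.007, 0, 0.01, 0],
])

```text
clock: 3.8
ee_pos: [0.539, -0.2694, 0.3073]
tcp_rot: [[0.958, 0.288, 0.004], [0.288, -0.958, -0.001], [0.004, 0.003, -1.0]]
contact_force: [4.6, 4.2, 12.2]
finger_gap: 0.007
finger_force: 6.4
```

Call:
apply_moves([
  [0.03, 0, -0.04, 0],
  [0.06, 0, -0.08, 0],
  [0.06, 0, -0.2, 0],
  [0.06, 0, -0.3, 0],
  [0.06, 0, -0.3, 0],
  [0.06, 0, -0.3, 0],
])

```text
clock: 4.4
ee_pos: [0.5611, -0.2625, 0.4262]
tcp_rot: [[0.957, 0.289, 0.001], [0.289, -0.957, -0.001], [0.001, 0.001, -1.0]]
contact_force: [-0.2, -0.0, -0.7]
finger_gap: 0.01
finger_force: 0.0
```

Run:
```python
from fit import *
print(manip.state()['ee_pos'])
im,d,P=snap('wrist');np.savez('pics/w2.npz',im=im,d=d,P=P);run(im,d,P,'w2')
```

```text
[ 0.56105703 -0.26247592  0.4262121 ]
w2 inl 6123 n [0.5705 0.1114 0.8137] tilt 35.54 u [-0.799 -0.156  0.581]
 face u [-0.07   0.055] v [-0.053  0.147]
 cap h max [0.0424 0.0441 0.0447 0.0451] ntop 971
 top circ 0.020320171490311623 [0.0265037  0.00075179] (0.030045468360185623, 0.0012816572561860085)
 side fit [0.02992761 0.00112297] res 0.0005551765228291906
 stop_face [ 0.5072 -0.2764  0.0799] top [ 0.5326 -0.2715  0.1163]
 stop_face [ 0.5071 -0.2766  0.08  ] top [ 0.5326 -0.2716  0.1164]
```

The button is in: the cap top now stands 44.5 mm above the face. Next I'll look at the table.

Call:
apply_moves([
  [0.045, -0.92, -0.1, 0],
  [0.045, -0.92, -0.1, 0],
  [0.045, -0.92, -0.1, 0],
  [0.045, -0.92, -0.1, 0],
  [0.045, -0.92, -0.1, 0],
  [0.045, -0.92, -0.1, 0],
  [0.045, -0.92, -0.1, 0],
  [0.045, -0.92, -0.1, 0],
], fingers=1)

```text
clock: 5.25
ee_pos: [0.471, 0.0978, 0.4648]
tcp_rot: [[0.957, 0.291, -0.002], [0.291, -0.957, 0.0], [-0.002, -0.001, -1.0]]
contact_force: [0.4, -0.6, -0.4]
finger_gap: 0.625
finger_force: 0.0
```

Run:
```python
from h import *
print(manip.state()['ee_pos'])
im,d,P=snap('wrist');np.savez('pics/w3.npz',im=im,d=d,P=P);cv2.imwrite('pics/w3.png',im[...,::-1])
```

```text
[0.4710166  0.09777943 0.46480913]
```

View pics/w3.png

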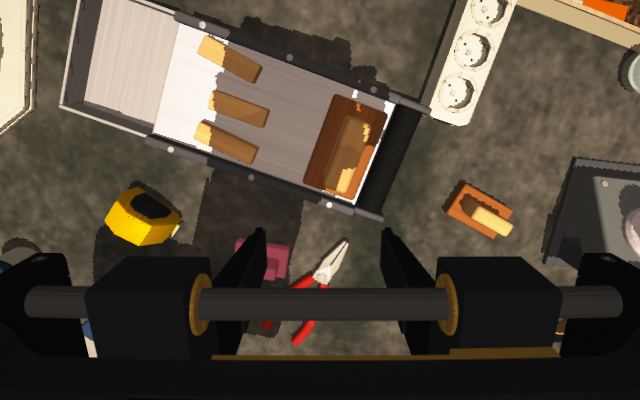

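The wrist view shows the block at (346,148), the offcuts at (230,58), (238,107) and (225,143), and the tray at (110,60). I'll segment them by height and check against the top camera.

```bash
cat > tab.py <<'E'
from h import *
def rect(Q):
    (c,s,a)=cv2.minAreaRect((Q[:,:2]*1000).astype(np.float32)); return np.round(c,1),np.round(s,1),round(a,1)
def tab(im,d,P,tag):
    Z=P[...,2];ok=(d>.05)&(P[...,0]>.38)&(P[...,0]<.62)&(P[...,1]>.0)&(P[...,1]<.44)
    sat=im.max(2).astype(int)-im.min(2)
    warm=(im[...,0].astype(int)-im[...,2])>28
    def comps(m,nm,minn=60):
        n,l,st,_=cv2.connectedComponentsWithStats(m.astype(np.uint8))
        for i in range(1,n):
            if st[i,4]>minn: Q=P[l==i];print(tag,nm,st[i,4],rect(Q),'z',np.median(Q[:,2]).round(4))
    comps(ok&(Z>.11)&(Z<.13),'handle')
    comps(cv2.erode((ok&warm&(Z>.0615)&(Z<.0785)).astype(np.uint8),np.ones((2,2))),'warm top')
    pl=ok&~warm&(Z>.047)&(Z<.053);print(tag,'plate z',np.median(Z[pl]).round(4),rect(P[cv2.erode(pl.astype(np.uint8),np.ones((5,5)))>0]))
    comps(ok&~warm&(Z>.062)&(Z<.071),'rail',100)
    fl=ok&(Z>.0)&(Z<.009)&(P[...,1]>.25);
if __name__=='__main__':
    for k in('w3','top0'):
        w=np.load(f'pics/{k}.npz');tab(w['im'],w['d'],w['P'],k)
E
python3 tab.py
```

```text
w3 handle 1908 (array([496.4,  83.2]), array([24.3, 69.6]), 86.2) z 0.1195
w3 warm top 1176 (array([548.4, 220.6]), array([61. , 19.1]), 78.0) z 0.0679
w3 warm top 1059 (array([503.5, 200.6]), array([59.7, 19.5]), 85.7) z 0.0681
w3 warm top 2839 (array([496.3,  82.5]), array([59. , 97.6]), 86.2) z 0.0719
w3 warm top 1123 (array([464.8, 205.2]), array([64.9, 19.7]), 80.6) z 0.0681
w3 plate z 0.05 (array([503.4, 148.1]), array([272. , 132.9]), 86.3)
w3 rail 2498 (array([567.5, 163.1]), array([239.1,  11. ]), 86.8) z 0.0668
w3 rail 2080 (array([438. , 169.5]), array([239.3,  11.5]), 87.0) z 0.0667
top0 handle 164 (array([499.5,  84.1]), array([23.7, 71.5]), 86.5) z 0.1198
top0 warm top 278 (array([497. ,  82.9]), array([56.2, 96.9]), 86.3) z 0.0726
top0 warm top 105 (array([549.8, 220.4]), array([59.4, 18. ]), 78.8) z 0.0689
top0 warm top 95 (array([504.3, 200. ]), array([55.7, 17.6]), 86.9) z 0.0685
top0 warm top 107 (array([466. , 205.3]), array([60.6, 17.3]), 80.3) z 0.0683
top0 plate z 0.0504 (array([0., 0.]), array([0., 0.]), 0.0)
top0 rail 231 (array([570.3, 164.4]), array([238.3,  14.1]), 87.0) z 0.0673
top0 rail 246 (array([440.9, 171.9]), array([238.6,  12.2]), 87.2) z 0.0672
```

Heights and sizes match the text: handle top 0.120, plate 0.050, offcut tops 0.068. The table axis is yawed about 3°. I'll move above the handle with the tool turned 20° and the fingers at about 60 mm.

Call:
apply_moves([
  [0.05, 0.054, 0.1, 0.06],
  [0.05, 0.054, 0.2, 0.112],
  [0.05, 0.054, 0.24, 0.112],
  [0.05, 0.054, 0.24, 0.112],
  [0.05, 0.054, 0.24, 0.112],
  [0.05, 0.054, 0.24, 0.112],
  [0.05, 0.054, 0.24, 0.112],
], fingers=0.26, grip_force=25)

```text
clock: 6.0
ee_pos: [0.4977, 0.08, 0.3706]
tcp_rot: [[0.998, -0.058, 0.002], [-0.058, -0.998, -0.0], [0.002, -0.0, -1.0]]
contact_force: [-0.4, -0.1, 0.6]
finger_gap: 0.631
finger_force: 0.0
```

Call:
apply_moves([
  [0, -0.0075, 0.1, 0],
  [0, -0.0075, 0.18, 0],
  [0, -0.0075, 0.23, 0],
  [0, -0.0075, 0.25, 0],
  [0, -0.0075, 0.25, 0],
  [0, -0.0075, 0.25, 0],
])

```text
clock: 6.6
ee_pos: [0.4982, 0.083, 0.2707]
tcp_rot: [[0.998, -0.059, 0.002], [-0.059, -0.998, -0.0], [0.002, -0.0, -1.0]]
contact_force: [0.0, -1.3, -1.4]
finger_gap: 0.633
finger_force: 0.0
```

Call:
apply_moves([
  [0, 0, 0, 0],
  [0, 0, 0, 0],
  [0, 0, 0, 0],
  [0, 0, 0, 0],
  [0, 0, 0, 0],
  [0, 0, 0, 0],
], fingers=-1, grip_force=25)

```text
clock: 7.2
ee_pos: [0.4979, 0.083, 0.2697]
tcp_rot: [[0.998, -0.059, 0.0], [-0.059, -0.998, -0.0], [0.0, 0.0, -1.0]]
contact_force: [-1.2, -0.4, 2.3]
finger_gap: 0.252
finger_force: 25.0
```

Handle gripped at a 24 mm gap. Now the sweep.

Call:
apply_moves([
  [0.001, -0.035, 0, 0],
  [0.002, -0.07, 0, 0],
  [0.003, -0.105, 0, 0],
  [0.004, -0.14, 0, 0],
  [0.004, -0.175, 0, 0],
  [0.004, -0.21, 0, 0],
  [0.004, -0.245, 0, 0],
  [0.004, -0.28, 0, 0],
])

```text
clock: 8.0
ee_pos: [0.506, 0.196, 0.2698]
tcp_rot: [[0.998, -0.059, 0.0], [-0.059, -0.998, -0.0], [0.0, 0.0, -1.0]]
contact_force: [-0.6, -4.6, 4.2]
finger_gap: 0.254
finger_force: 25.0
```

Call:
apply_moves([
  [0, -0.03, 0, 0],
  [0, -0.06, 0, 0],
  [0, -0.09, 0, 0],
  [0, -0.12, 0, 0],
  [0, -0.14, 0, 0],
  [0, -0.155, 0, 0],
  [0, -0.16, 0, 0],
  [0, -0.16, 0, 0],
])

```text
clock: 8.8
ee_pos: [0.5097, 0.2597, 0.2698]
tcp_rot: [[0.998, -0.058, 0.0], [-0.058, -0.998, 0.0], [0.0, -0.0, -1.0]]
contact_force: [-0.8, -0.8, 5.3]
finger_gap: 0.249
finger_force: 25.0
```

Run:
```python
from h import *
im,d,P=snap('top');np.savez('pics/top1.npz',im=im,d=d,P=P)
a=cv2.resize(im[150:270,160:340],None,fx=4,fy=4,interpolation=cv2.INTER_CUBIC);cv2.imwrite('pics/top1.png',a[...,::-1])
```

```text
(no output)
```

View pics/top1.png

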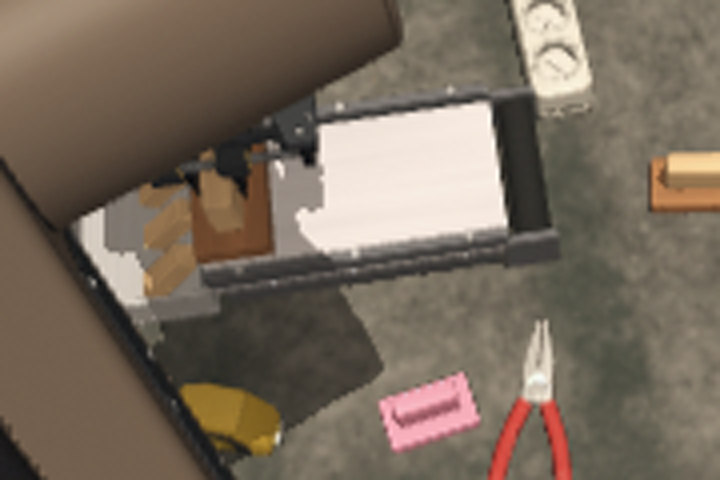

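The block is at (230,210) with its front at the table end. The three offcuts lie over the tray at about (165,190), (168,222) and (170,268), and may be leaning. I'll push 10 mm further, back off 40 mm and measure.

Call:
apply_moves([
  [0, -0.015, 0, 0],
  [0, -0.027, 0, 0],
  [0, -0.027, 0, 0],
  [0, 0.0, 0, 0],
  [0, 0.03, 0, 0],
  [0, 0.06, 0, 0],
  [0, 0.08, 0, 0],
  [0, 0.08, 0, 0],
])

```text
clock: 9.65
ee_pos: [0.508, 0.2252, 0.2698]
tcp_rot: [[0.998, -0.06, -0.0], [-0.06, -0.998, -0.001], [-0.0, 0.001, -1.0]]
contact_force: [-0.5, -5.3, 7.3]
finger_gap: 0.252
finger_force: 25.0
```

Run:
```python
from h import *
for n in ['top','scene','wrist']:
    im,d,P=snap(n)
    m=(d>.05)&(P[...,0]>.44)&(P[...,0]<.59)&(P[...,1]>.25)&(P[...,1]<.40)&(P[...,2]<.1)&(P[...,2]>.001)
    w=m&((im[...,0].astype(int)-im[...,2])>28)
    c,l,st,_=cv2.connectedComponentsWithStats(w.astype(np.uint8))
    for i in range(1,c):
        if st[i,4]>15: Q=P[l==i];print(n,st[i,:5],Q.min(0).round(3),Q.max(0).round(3),np.percentile(Q[:,2],[5,50,95]).round(3))
    cv2.imwrite(f'pics/{n}2.png',im[...,::-1])
```

```text
top [192 193  18  20 240] [0.502 0.292 0.002] [0.559 0.353 0.056] [0.007 0.036 0.052]
top [218 196   5  19  47] [0.461 0.25  0.05 ] [0.528 0.263 0.077] [0.051 0.072 0.076]
top [197 211  15  13 120] [0.46  0.289 0.005] [0.504 0.339 0.066] [0.017 0.048 0.063]
scene [259 177  20  14 101] [0.442 0.251 0.001] [0.582 0.384 0.075] [0.005 0.046 0.068]
wrist [   28   113   193   172 16693] [0.45  0.288 0.002] [0.585 0.398 0.054] [0.003 0.005 0.049]
wrist [ 30 121  34 133 709] [0.496 0.39  0.04 ] [0.581 0.4   0.044] [0.041 0.042 0.043]
wrist [264 147  15 110 749] [0.492 0.25  0.049] [0.558 0.26  0.074] [0.05  0.071 0.073]
wrist [ 81 319  83   3 145] [0.442 0.338 0.041] [0.448 0.396 0.043] [0.041 0.042 0.043]
```

View pics/wrist2.png

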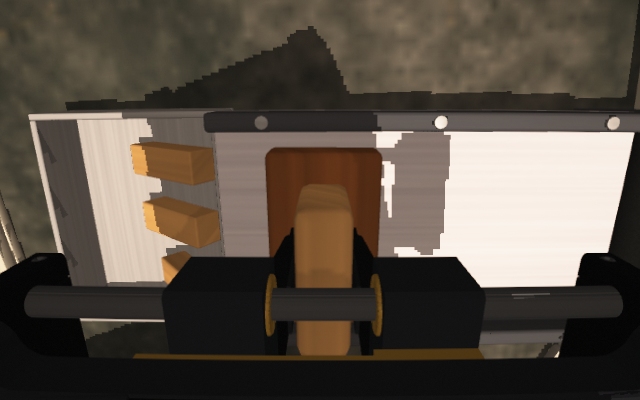

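All three offcuts are in the tray, leaning against the table end with their centres well below plate level. The block stands on the plate. I'll release it and rise straight up.

Call:
apply_moves([
  [0, 0, 0, 0],
  [0, 0, 0, 0],
  [0, 0, 0, 0],
  [0, 0, 0, 0],
  [0, 0, 0, 0],
], fingers=0.28)

```text
clock: 10.3
ee_pos: [0.5079, 0.2267, 0.2695]
tcp_rot: [[0.998, -0.059, -0.0], [-0.059, -0.998, -0.0], [-0.0, 0.0, -1.0]]
contact_force: [0.6, 0.1, 0.2]
finger_gap: 0.603
finger_force: 0.0
```

Call:
apply_moves([
  [0, 0, -0.05, 0],
  [0, 0, -0.15, 0],
  [0, 0, -0.27, 0],
  [0, 0, -0.4, 0],
  [0, 0, -0.44, 0],
  [0, 0, -0.44, 0],
])

```text
clock: 10.9
ee_pos: [0.5078, 0.2267, 0.4486]
tcp_rot: [[0.998, -0.059, 0.005], [-0.059, -0.998, 0.002], [0.005, -0.002, -1.0]]
contact_force: [-0.6, -0.7, -0.4]
finger_gap: 0.637
finger_force: 0.0
```

Run:
```python
from tab import *
w=np.load('pics/w1.npz');P=w['P'];m=(w['d']>0)&(P[...,0]>.42)&(P[...,0]<.5)&(P[...,1]>-.36)&(P[...,1]<-.2)&(P[...,2]<.25)
print('hood z',np.percentile(P[m][:,2],[95,99,99.9]))
im,d,P=snap('wrist');np.savez('pics/w4.npz',im=im,d=d,P=P);tab(im,d,P,'w4');s=manip.state();print(s['ee_pos'],s['tcp_rot'].round(4),s['clock'])
```

```text
hood z [0.2368177  0.24768408 0.24980374]
w4 handle 1973 (array([507.1, 225.1]), array([23.6, 69.6]), 86.3) z 0.1196
w4 warm top 3162 (array([506.8, 224.7]), array([58.8, 97.5]), 86.8) z 0.0719
w4 plate z 0.05 (array([501.2, 153.5]), array([261.3, 130.6]), 86.9)
w4 rail 2448 (array([567.4, 163.6]), array([239. ,  10.1]), 86.9) z 0.0669
w4 rail 1109 (array([441.6, 226.2]), array([126.6,  10.7]), 87.0) z 0.0667
w4 rail 831 (array([435.4, 103.9]), array([106.1,   9.6]), 86.5) z 0.0667
[0.50766355 0.22664026 0.44634418] [[ 9.983e-01 -5.890e-02  1.900e-03]
 [-5.890e-02 -9.983e-01  5.000e-04]
 [ 1.900e-03 -6.000e-04 -1.000e+00]] 10.95
```

The block stands upright at (0.507,0.225). Now back over the button, with the tool pre-turned.

Call:
apply_moves([
  [0.11, 0.96, 0, -0.275],
  [0.11, 0.96, 0, -0.275],
  [0.11, 0.96, 0, -0.275],
  [0.11, 0.96, 0, -0.275],
  [0.11, 0.96, 0, -0.275],
  [0.11, 0.96, 0, -0.275],
  [0.11, 0.96, 0, -0.275],
  [0.11, 0.96, 0, -0.275],
  [0.11, 0.96, 0, -0.275],
])

```text
validation failed for argument at $.mo...
```

Call:
apply_moves([
  [0.11, 0.96, 0, -0.275],
  [0.11, 0.96, 0, -0.275],
  [0.11, 0.96, 0, -0.275],
  [0.11, 0.96, 0, -0.275],
  [0.11, 0.96, 0, -0.275],
  [0.11, 0.96, 0, -0.275],
  [0.11, 0.96, 0, -0.275],
  [0.11, 0.96, 0, -0.275],
])

```text
clock: 11.75
ee_pos: [0.5282, -0.145, 0.4437]
tcp_rot: [[0.692, 0.722, -0.003], [0.722, -0.692, 0.001], [-0.001, -0.003, -1.0]]
contact_force: [0.9, 0.5, 0.2]
finger_gap: 0.64
finger_force: 0.0
```

Call:
apply_moves([
  [0, 0, 0, 0],
  [0, 0, 0, 0],
  [0, 0, 0, 0],
])

```text
clock: 12.05
ee_pos: [0.5284, -0.1423, 0.4446]
tcp_rot: [[0.693, 0.721, -0.002], [0.721, -0.693, 0.001], [-0.001, -0.002, -1.0]]
contact_force: [-0.3, -0.4, -0.4]
finger_gap: 0.639
finger_force: 0.0
```

Call:
apply_moves([
  [-0.2465, 0.216, 0, 0],
  [-0.2465, 0.216, 0, 0],
  [-0.2465, 0.216, 0, 0],
  [-0.2465, 0.216, 0.1, 0],
  [-0.2465, 0.216, 0.2, 0],
  [-0.2465, 0.216, 0.27, 0],
  [-0.2465, 0.216, 0.27, 0],
  [-0.2465, 0.216, 0.27, 0],
])

```text
clock: 12.85
ee_pos: [0.523, -0.2731, 0.3382]
tcp_rot: [[0.692, 0.722, -0.0], [0.722, -0.692, 0.0], [-0.0, -0.0, -1.0]]
contact_force: [0.3, -0.1, -0.1]
finger_gap: 0.641
finger_force: 0.0
```

Run:
```python
from fit import *
s=manip.state();print(s['ee_pos'],s['finger_gap'])
im,d,P=snap('wrist');cv2.imwrite('pics/w5.png',im[...,::-1])
```

```text
[ 0.52299696 -0.27311518  0.33817551] 0.6405159663105151
```

View pics/w5.png

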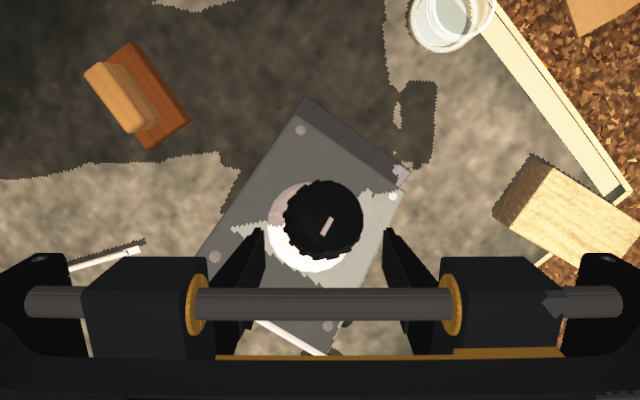

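The cap at (323,220) is centred between the fingers (tips at about 262 and 384). I'll descend gently.

Call:
apply_moves([
  [0, 0, 0.03, 0],
  [0, 0, 0.06, 0],
  [0, 0, 0.09, 0],
  [0, 0, 0.115, 0],
  [0, 0, 0.13, 0],
  [0, 0, 0.13, 0],
  [0, 0, 0.13, 0],
])

```text
clock: 13.6
ee_pos: [0.5237, -0.2747, 0.287]
tcp_rot: [[0.694, 0.72, 0.006], [0.72, -0.694, -0.003], [0.002, 0.007, -1.0]]
contact_force: [8.1, -0.8, 11.3]
finger_gap: 0.64
finger_force: 8.4
```

Call:
apply_moves([
  [0, 0, 0, 0],
  [0, 0, 0, 0],
  [0, 0, 0, 0],
  [0, 0, 0, 0],
], fingers=-1, grip_force=30)

```text
clock: 14.0
ee_pos: [0.5226, -0.2737, 0.286]
tcp_rot: [[0.694, 0.72, 0.001], [0.72, -0.694, 0.0], [0.001, 0.0, -1.0]]
contact_force: [1.5, 4.7, 10.9]
finger_gap: 0.508
finger_force: 31.5
```

Call:
apply_moves([
  [0, 0, -0.005, 0.025],
  [0, 0, -0.005, 0.05],
  [0, 0, -0.005, 0.075],
  [0, 0, -0.005, 0.1],
  [0, 0, -0.005, 0.13],
  [0, 0, -0.005, 0.16],
  [0, 0, -0.005, 0.19],
  [0, 0, -0.005, 0.22],
])

```text
clock: 14.8
ee_pos: [0.5227, -0.2743, 0.2877]
tcp_rot: [[0.994, 0.111, 0.001], [0.111, -0.994, -0.002], [0.001, 0.002, -1.0]]
contact_force: [3.8, -0.0, 5.0]
finger_gap: 0.494
finger_force: 30.1
```

Call:
apply_moves([
  [0, 0, 0, 0.03],
  [0, 0, 0, 0.06],
  [0, 0, 0, 0.09],
  [0, 0, 0, 0.12],
  [0, 0, 0, 0.15],
  [0, 0, 0, 0.18],
  [0, 0, 0, 0.2],
  [0, 0, 0, 0.2],
])

```text
clock: 15.6
ee_pos: [0.5224, -0.273, 0.2872]
tcp_rot: [[0.87, -0.494, -0.001], [-0.494, -0.87, 0.002], [-0.002, -0.001, -1.0]]
contact_force: [0.7, 10.5, 4.6]
finger_gap: 0.512
finger_force: 31.3
```

Run:
```python
from h import *
im,d,P=snap('wrist');cv2.imwrite('pics/w6.png',im[...,::-1])
F=np.array([.5067,-.2764,.08]);n=np.array([.5705,.1114,.8137])
Q=P-F; h=Q@n; r=np.linalg.norm(Q-h[...,None]*n,axis=-1); m=(r<.015)&(h>.03)&(h<.07)&(d>.05)
print(m.sum(),np.percentile(h[m],[10,50,90]) if m.any() else '')
```

```text
3303 [0.04713668 0.04812437 0.04925197]
```

The cap is half out, at 48 mm, with the grip holding it back. I'll ease along the axis while it is still turned.

Call:
apply_moves([
  [0.003, -0.002, -0.005, 0.0],
  [0.006, -0.005, -0.01, 0.0],
  [0.008, -0.006, -0.013, 0.0],
  [0.008, -0.006, -0.013, 0.0],
])

```text
clock: 16.05
ee_pos: [0.5254, -0.2726, 0.2904]
tcp_rot: [[0.871, -0.492, -0.006], [-0.492, -0.871, 0.004], [-0.007, -0.001, -1.0]]
contact_force: [-4.1, 5.0, -9.4]
finger_gap: 0.51
finger_force: 30.0
```

```bash
cat > ht.py <<'E'
from h import *
im,d,P=snap('wrist');cv2.imwrite('pics/w7.png',im[...,::-1])
F=np.array([.5067,-.2764,.08]);n=np.array([.5705,.1114,.8137])
Q=P-F; h=Q@n; r=np.linalg.norm(Q-h[...,None]*n,axis=-1); m=(r<.015)&(h>.03)&(h<.07)&(d>.05)
print(m.sum(),np.percentile(h[m],[10,50,90]) if m.any() else '')
E
python3 ht.py
```

```text
3210 [0.05074971 0.05172    0.05279472]
```

The cap stands at 51.7 mm, so it is out. I'll let go and rise.

Call:
apply_moves([
  [0, 0, 0, 0],
  [0, 0, 0, 0],
  [0, 0, 0, 0],
  [0, 0, 0, 0],
], fingers=0.28)

```text
clock: 16.5
ee_pos: [0.5264, -0.2737, 0.2929]
tcp_rot: [[0.87, -0.492, 0.0], [-0.492, -0.87, -0.0], [0.001, 0.0, -1.0]]
contact_force: [0.2, 0.5, -0.5]
finger_gap: 0.642
finger_force: 0.0
```

Call:
apply_moves([
  [0, 0, -0.03, 0],
  [0, 0, -0.08, 0],
  [0, 0, -0.16, 0],
  [0, 0, -0.26, 0],
  [0, 0, -0.35, 0],
  [0, 0, -0.38, 0],
  [0, 0, -0.38, 0],
])

```text
clock: 17.2
ee_pos: [0.5261, -0.2734, 0.4471]
tcp_rot: [[0.871, -0.492, 0.003], [-0.492, -0.871, -0.002], [0.004, 0.0, -1.0]]
contact_force: [-0.7, 0.1, -0.3]
finger_gap: 0.642
finger_force: 0.0
```

```bash
python3 ht.py
python3 - <<'E'
from tab import *
im,d,P=snap('top');tab(im,d,P,'top3')
im2,_,_=snap('scene')
a=cv2.resize(im[140:290,160:460],None,fx=2,fy=2);w=cv2.imread('pics/w7.png')[...,::-1]
o=np.zeros((600,600,3),np.uint8);o[:300]=a;o[300:,:480]=cv2.resize(w,(480,300));cv2.imwrite('pics/fin.png',o[...,::-1])
E
```

```text
805 [0.05054423 0.05157145 0.0526026 ]
top3 handle 171 (array([509. , 226.3]), array([24.2, 70.5]), 87.7) z 0.1199
top3 warm top 112 (array([506.5, 238.5]), array([94.4, 34.1]), 1.6) z 0.0734
top3 plate z 0.0504 (array([0., 0.]), array([0., 0.]), 0.0)
```

View pics/fin.png

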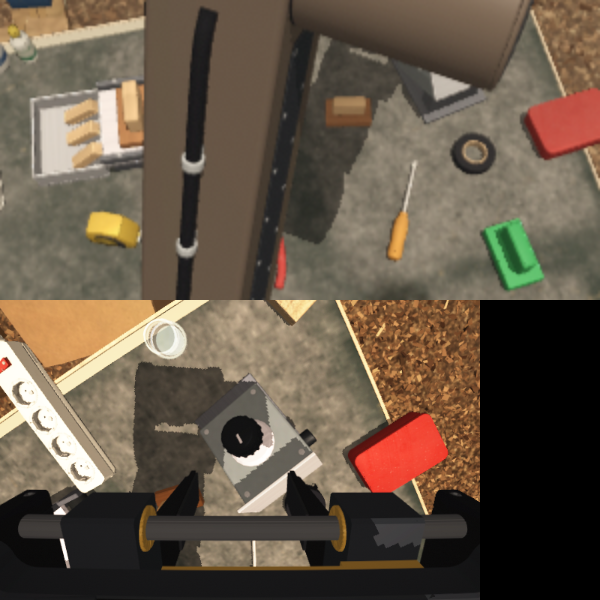

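The final view shows everything as asked:
- Button: out, cap at (242,437) and about 52 mm above the face.
- Offcuts: in the tray, at about (80,130).
- Block: upright on the table, at (130,110).
- Other things: where they were.

Handing in.

```bash
python3 -c "
from rig import manip
print(manip.close_job())"
```

```text
the job is handed in; nothing more can be done
None
```

The job is handed in at about 17 s of the 72 s allowed: button stopped, all three offcuts swept into the tray (they lean against the table end rather than lying flat), block left standing upright on the table, and the button turned so it sprang out again, helped the last few millimetres by the grip.

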